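# Clamp the extraction pipe in its hinged saddle

## Robot

A 6-joint arm with a two-finger parallel gripper is mounted at the origin on the work surface. World frame = base frame: x ahead of the robot, y to its left, z up, the work surface at z = 0. Lengths are in m, angles in degrees, forces in N, time in s.
With the tool pointing down it reaches from about 0.375 to 0.9 m from the base axis. Payload 3.1 kg.
Tool frame: the origin (TCP) lies between the finger pads; the fingertips stand 22 mm ahead of it and the grasp point (between the pads) lies 3 mm ahead of it; z points along the fingers, y is the line along which they close (so a half turn about z gives the same grasp; the last joint's range is limited). The gripper opens to 85 mm and grips with 20 to 120 N. Pads are 22 mm wide; open, the fingers measure 114 mm over their backs; the gripper's body (76 mm by 85 mm) begins 54 mm behind the grasp point. The pads swing forward as they close: fully open they stand 13 mm farther back than shut.
Start: joints at [-76.805, 30.224, 82.088, -0, 67.689, -10.227], TCP at [0.248, -0.573, 0.226] pointing down, gripper open.
Joint ranges: [-176.69, 176.69], [-43.24, 126.21], [12.49, 139.97], [-82, 262], [0, 151.66], [-163.58, 163.58]. Speed limits (degrees/s): [159.86, 159.86, 180, 180, 180, 180].

## Interface

Orientations are given as a 3x3 rotation matrix whose columns are the frame's x, y, z axes.
In Python, from rig import ctrl, optics gives the robot as it stands.
- The arm moves only by the shell command python3 -m crank 'ROWS'. ROWS is JSON, a list of rows, each an object of numbers: "wx", "wy", "wz": the turn, a rotation vector about the world's x, y, z in rad; "tx", "ty", "tz": the shift along the world's x, y, z in mm; "hand": the finger opening in mm, from 0 to 85.4. A call has 1 to 10 rows; each row is the pose to reach, as a shift and turn from the pose commanded when the call began; what a row does not reach only later rows make up. A row lasts 1/8 s, in which the tool goes at most 62.5 mm and 10.7 degrees, less where a joint would pass 70% of its speed; a pose out of reach is approached as far as the arm can. A call with a gripper value outside its range is refused whole. The fingers move at their own pace and stop on an object; the grip force is fixed at half the most. Time passes only in rows, so rows that repeat a pose let the fingers close. It gives the time, the measured TCP pose, the force, the opening and the grip force at its end, in the units of the state.
- ctrl.read_state(): the state, without advancing time (a new reading comes with each control period).
- optics.read_camera(name): name is "side" or "top"; returns the picture (400x640x3 uint8, red, green, blue); there is no depth.
- optics.camera_info(name): a dict with "fx", "fy", "cx", "cy" (pixels), "rvec" (rotation vector, rad) and "tvec" (3), from world to camera coordinates, as OpenCV has them. Camera axes: x right, y down, z forward; pixel columns grow to the right and rows downward; lengths in m; the calibration is good to about 2 mm. A picture is of the moment at which its call begins. camera_info takes no time and is no camera call.
- ctrl.finish_job(): hands the job in; it is judged then, once.
The state is a dict: "time": time; "q": joint angles; "joint_vel": joint speeds; "joint_torque": joint torques, N m; "tool_pos": TCP position; "orientation": TCP orientation; "ft_force": force on the tool from outside, world axes, zero at the start; "wrist_torque": the same for the moment, N m; "gripper_width": opening from 0.0 (shut) to 1.0 (fully open); "grasp_force": force on a finger pad.
Only numpy, scipy, OpenCV 4.12 (cv2) and the standard library are available. Lean on these libraries where they do the work, as an engineer would, in place of code of your own. Each camera call takes 0.05 s, during which the arm holds its last target. There are 200 camera calls.

## Task

The fume-extraction pipe lies loose in its saddle: swing the hinged upper half over onto it, then draw the swing bolt's sprung T-handle out along the bolt, swing the bolt upright into the forked ear and ease the handle down until its square collar sits behind the ear's lips and the spring holds the half shut. Work by feel: do not yank the handle against its stop, let it snap down or ram it into the ear, do not press the pipe hard or shift it, and leave the other things on the bench alone.

Things in the scene. Friction and masses are not known exactly. Their poses are not given: they have to be found in the camera images.
- clamp: Fixed aluminium pipe saddle on a grey 150 x 230 x 10 mm base plate. Origin on the bench under the pipe's axis, at the middle of the saddle; y runs along the pipe (nozzle end +y), x square to it towards the swing-bolt side, z up. Both halves are 34 mm wide along y. Pipe axis and split plane 80 mm up; a plain open cradle also carries the pipe at y = +130 mm.
- hinge (a point): Axis of the upper half's hinge, which runs along clamp y; clamp frame (-45, 0, 80) mm. Its axes are those of the clamp.
- cap (a joint): Angle of the hinged upper half, rad: 0 = shut on the pipe, grows as the far (ear) end is lifted and swung back over the hinge; starts open at 1.55 to 2.0. The stiff hinge (about 0.2 N m) stays where it is left. The rubber lining first touches the pipe at about 0.02; the bolt's spring then pulls it shut.
- ear (a point): Middle of the forked ear on the free end of the upper half, 100 mm from the hinge axis and 8 mm above the split plane when shut. The ear is 34 mm wide along y and 12 mm thick, with flat sides to pinch; its slot, 15 mm wide, is open at the tip (114 mm from the hinge). Two lips, 2.5 mm high, stand up at the tips of the prongs (110 to 114 mm).
- pivot (a point): Axis of the swing bolt's pivot pin, along clamp y; clamp frame (50, 0, 45) mm. Its axes are those of the clamp. The ear's top face, shut, lies 49 mm straight above it; a collar drawn out to 58 mm or more from the pivot swings in clear over the lips.
- bolt (a joint): Lean of the swing bolt, rad: 0 = upright in the slot, grows as its top swings out towards clamp +x; starts at 0.85 to 1.1. Stiff pivot (about 0.13 N m), stays where left. The upright shank nearly touches the slot's bottom; it stops at about -0.01.
- shank (a point): Point on the 10 mm bolt shank, 30 mm from the pivot. Above it the T-handle slides along the shank: 26 mm square collar, 6 mm thick, on a 20 mm barrel; crossbar 24 mm beyond the collar's underside, along clamp y, 16 mm thick, 46 mm long, flat ends to pinch. A ring, set anywhere, stops the collar 38 to 47 mm from the pivot, so crossbar 62 to 71 mm (not measured).
- bolt_end (a point): Underside of the bolt's head, hidden in the handle's barrel, 70.5 mm from the pivot: the rigid stop of the handle, met when the collar is 64.5 mm from the pivot. A spring presses the handle towards the pivot: 1 N with the collar at 38 mm, 8 N at 47, 10 N at 49, 17 N at 58, 22 N at the stop (0.8 N per mm). Pulled and let go, it snaps back.
- tube_mid (a point): On the axis of the loose aluminium pipe, 50 mm across, 330 mm long, 0.4 kg, with a black flared nozzle on its +y end; the point lies in the saddle, within 12 mm of its middle.
- jar: Bystander: glass jar with a white lid, 72 mm across, 75 mm high; origin at the underside.
- brush: Bystander: brush lying flat, 170 mm long, under 25 mm high; origin at the underside.
- dish: Bystander: glass dish, 90 mm across, 18 mm high; origin at the underside.
- screwdriver: Bystander: screwdriver lying flat, 170 mm long, under 30 mm high; origin at the underside.
- pot: Bystander: dark metal pot under treatment, 94 mm across, 85 mm high; origin at the underside.

How it is judged (in metres and radians):
On the way, in this order (a step that is already met when the one before it is completed fails the run):
1. the upper half has been swung over and lies on the pipe (value of joint cap below 0.07 rad), for 0.2 s.
2. the bolt stands upright in the ear's slot (value of joint bolt below 0.05 rad), for 0.2 s.
At the end, for the whole second after the job is handed in: The upper half is shut on the pipe (within 0.03 rad) and the bolt upright in the slot (within 0.05 rad), the sprung collar bearing on the ear with over 5 N and the half on the pipe with over 6 N; the pipe is at rest within 12 mm of where it lay; nothing is touched by the robot (value of joint cap below 0.03 rad and value of joint bolt below 0.05 rad and contact force between bolt and cap above 5 N and contact force between cap and tube above 6 N and velocity of joint cap below 0.05 rad/s and linear speed of tube below 0.02 m/s and distance of tube_mid from where it was at the start of the episode below 0.012 m).
It fails at once if the handle is yanked against its stop (over 25 N) (contact force between bolt_c2 and handle_c0 above 25 N).
It fails at once if the bolt or its collar is rammed into the ear (over 40 N) (contact force between bolt and cap above 40 N).
It fails at once if the drawn handle is let go and snaps back along the bolt (faster than 0.3 m/s) (velocity of joint handle below -0.3 m/s).
It fails at once if the pipe is pressed hard by the upper half (over 70 N) (contact force between cap and tube above 70 N).
It fails at once if a bystander is moved by more than 25 mm (distance of any of jar, brush, dish, screwdriver, pot from where it was at the start of the episode above 0.025 m).
It also fails if it takes over 67 s, if anything falls off the work surface, if the arm or the gripper's body presses on something with over 40 N, if the wrist force passes 120 N, or if a joint passes its speed limit or range.

## Working session

There is one attempt and no reset: what is moved stays moved. The work goes in short steps, Python scripts to look and compute and a shell command to move; the robot and the scene stay as the last step left them, time stands still between calls to the robot, and variables do not carry over. Pictures are saved under pics/ and viewed, at most 10 in all, crops included, and the job is handed in when it is done.

```bash
ls; mkdir -p pics
python3 - <<'E'
from rig import ctrl, optics
import cv2
for n in("top","side"):
    cv2.imwrite(f"pics/{n}0.png",optics.read_camera(n)[:,:,::-1]); print(n,optics.camera_info(n))
print(ctrl.read_state())
E
```

```text
pics
top {'fx': 491.7269669260853, 'fy': 491.7269669260853, 'cx': 316.18855099073454, 'cy': 195.33003421375864, 'rvec': array([ 2.19064636, -2.2040941 ,  0.0535097 ]), 'tvec': array([-0.02460133,  0.54988666,  1.19956505])}
side {'fx': 363.20537607652074, 'fy': 363.20537607652074, 'cx': 315.6102349181366, 'cy': 200.87483010012815, 'rvec': array([ 2.07899672, -0.19557151,  0.13030441]), 'tvec': array([-0.56675502,  0.13218409,  0.64681092])}
{'time': 0.1, 'q': array([-7.68034181e+01,  3.02731019e+01,  8.21485317e+01, -8.76974683e-04,
        6.76885316e+01, -1.02278698e+01]), 'joint_vel': array([-0.15494338, -0.10544381, -0.16422053, -0.0980654 ,  0.05960791,
       -0.05902874]), 'joint_torque': array([-4.78859656e-04, -4.43305707e+01, -1.78585732e+01, -2.49650266e-04,
        3.91345908e-03,  8.55627462e-06]), 'tool_pos': array([ 0.24833024, -0.57284659,  0.22494009]), 'orientation': array([[ 9.17582813e-01,  3.97544434e-01, -4.52735189e-04],
       [ 3.97544556e-01, -9.17580968e-01,  1.86873800e-03],
       [ 3.27485197e-04, -1.89470428e-03, -9.99998151e-01]]), 'ft_force': array([-0.20786199,  0.42975612, -0.2157861 ]), 'wrist_torque': array([ 3.37846829e-02, -7.66094707e-02,  6.40784861e-05]), 'grasp_force': 0.0, 'gripper_width': 0.999720871456058}
```

View pics/top0.png

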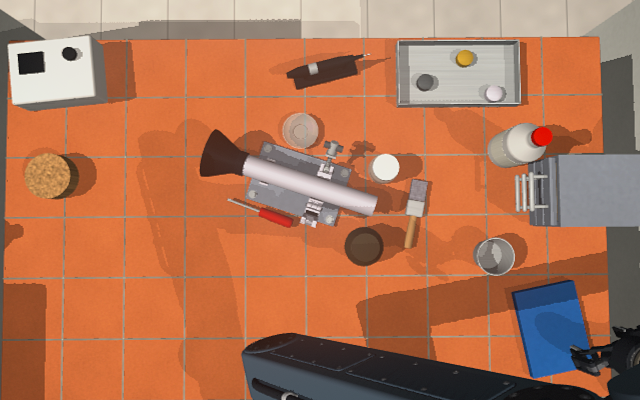

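View pics/side0.png

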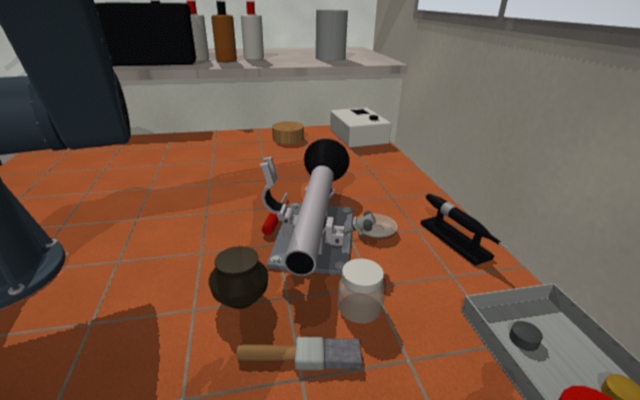

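The top view shows the pipe from the nozzle (220,155) to the end (375,205), the upper half standing open by the hinge (312,210), and the T-handle near (333,150). The side view shows the open half at (270,180) and the handle at (365,222). I'll enlarge both next.

```bash
cat > h.py <<'E'
import numpy as np, cv2
from rig import ctrl, optics
def cam(n):
    c=optics.camera_info(n);R=cv2.Rodrigues(c['rvec'])[0]
    K=np.array([[c['fx'],0,c['cx']],[0,c['fy'],c['cy']],[0,0,1]]);return K,R,np.array(c['tvec'])
def ray(n,p):
    K,R,t=cam(n);d=R.T@np.linalg.inv(K)@[p[0],p[1],1];return -R.T@t,d/np.linalg.norm(d)
def plane(n,p,z):
    o,d=ray(n,p);return o+d*(z-o[2])/d[2]
def tri(pt,ps):
    o,d=ray('top',pt);a,b=ray('side',ps)
    s=np.linalg.lstsq(np.c_[d,-b],a-o,rcond=None)[0];P,Q=o+s[0]*d,a+s[1]*b
    return (P+Q)/2,np.linalg.norm(P-Q)
def proj(n,X):
    K,R,t=cam(n);x=K@(R@np.asarray(X)+t);return x[:2]/x[2]
E
python3 - <<'E'
import cv2
a=cv2.imread('pics/top0.png')[125:235,230:390];b=cv2.imread('pics/side0.png')[150:280,250:410]
cv2.imwrite('pics/ta.png',cv2.resize(a,None,fx=5,fy=5,interpolation=2))
cv2.imwrite('pics/sa.png',cv2.resize(b,None,fx=4.5,fy=4.5,interpolation=2))
E
```

```text
(no output)
```

View pics/ta.png

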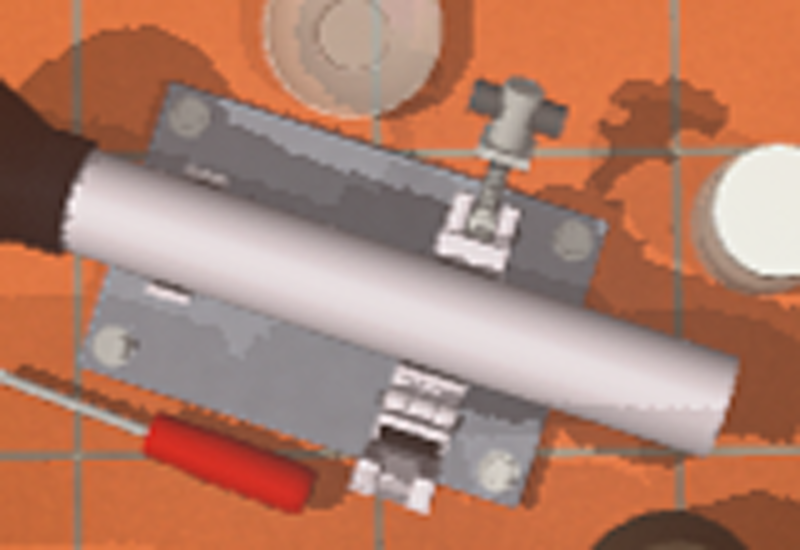

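View pics/sa.png

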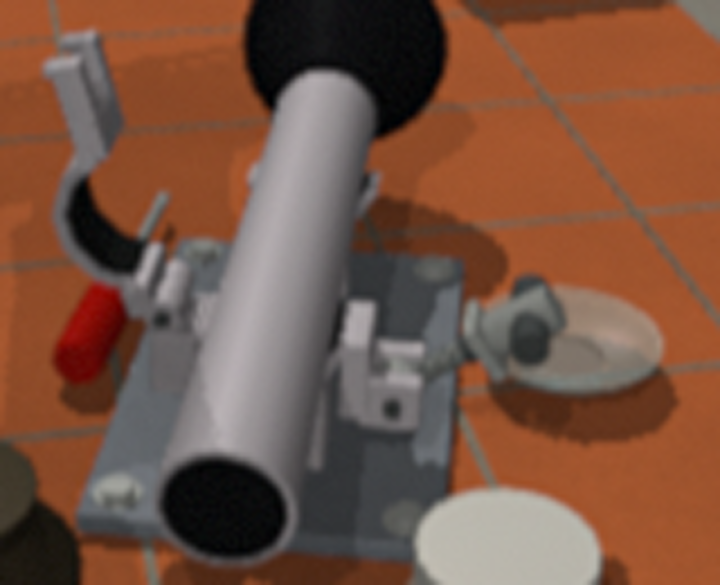

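Top crop: the plate corners are at (170,85), (605,222), (520,505) and (85,362). The ear prongs are at about (375,478) and (420,495), and the crossbar ends at (485,97) and (555,120). Side crop: the prong tips are at (62,65) and (83,38), and the crossbar ends at (530,338) and (530,288).

```bash
cat >> h.py <<'E'
T=lambda u,v:(u/5+230,v/5+125)
S=lambda u,v:(u/4.5+250,v/4.5+150)
E
python3 - <<'E'
from h import *
np.set_printoptions(precision=4,suppress=True)
C=np.array([plane('top',T(*p),.01) for p in[(170,85),(605,222),(520,505),(85,362)]])
print(C,[np.linalg.norm(C[i]-C[i-1]) for i in range(4)])
ey=(C[0]+C[3]-C[1]-C[2]);ey/=np.linalg.norm(ey);ex=np.array([ey[1],-ey[0],0]);print('ex',ex,'ey',ey)
ctr=C.mean(0)
f=lambda P:np.array([(P-ctr)@ex,(P-ctr)@ey,P[2]])*1000
for nm,p,z in[('pipe edge',(420,250),.08),('pipe edge',(390,358),.08),('lug up L',(455,195),.055),('lug up R',(520,215),.055),('lug lo L',(435,255),.09),('lugloR',(500,270),.06),('hinge L',(395,370),.085),('hinge R',(465,388),.085)]:
    print(nm,f(plane('top',T(*p),z)))
for nm,a,b in[('barR',(555,120),(530,338)),('barL',(485,97),(530,288)),('bartop',(523,85),(545,305)),('collar',(505,155),(490,340)),('prongR',(425,480),(62,65)),('prongL',(372,462),(83,38)),('pronglowR',(425,505),(62,65))]:
    P,e=tri(T(*a),S(*b));print(nm,P,f(P),e)
E
```

```text
[[ 0.6834  0.1009  0.01  ]
 [ 0.6137 -0.1147  0.01  ]
 [ 0.4739 -0.0714  0.01  ]
 [ 0.5458  0.1431  0.01  ]] [np.float64(0.14390769131730957), np.float64(0.22659647572617395), np.float64(0.1463472756103473), np.float64(0.22626146688231444)]
ex [ 0.9499 -0.3126  0.    ] ey [0.3126 0.9499 0.    ]
pipe edge [ 25.872  -31.0577  80.    ]
pipe edge [-26.4694 -33.2517  80.    ]
lug up L [ 58.1905 -38.0971  55.    ]
lug up R [ 58.5849 -70.5793  55.    ]
lug lo L [ 24.9519 -38.6921  90.    ]
lugloR [ 30.1439 -69.5241  60.    ]
hinge L [-31.2519 -37.32    85.    ]
hinge R [-29.2415 -70.7836  85.    ]
barR [ 0.6539 -0.0863  0.0866] [102.4469 -72.4376  86.6322] 0.0001468204164533117
barL [ 0.6645 -0.0538  0.0889] [102.3254 -38.1881  88.9045] 8.071186731699145e-05
bartop [ 0.6674 -0.0708  0.0911] [110.4228 -53.4019  91.0595] 0.004503216618394753
collar [ 0.6423 -0.0641  0.0724] [ 84.5028 -54.9613  72.395 ] 0.0059350780265686924
prongR [ 0.4841 -0.0249  0.1896] [-78.041  -67.1084 189.5675] 0.006283549879635209
prongL [ 0.4928 -0.0027  0.1907] [-76.6898 -43.298  190.6602] 0.004214945409315755
pronglowR [ 0.4788 -0.025   0.1898] [-82.9707 -68.9356 189.8081] 0.004196049206015281
```

Estimates: clamp origin at about (0.562, -0.037) with yaw -18.2°, bolt lean about 0.88 with the crossbar about 67 mm from the pivot, and cap angle about 1.8. First move: set the fingers behind the open half, nearly closed.

```bash
python3 -m crank '[{"tx":20,"ty":57,"wz":-0.1,"hand":8},{"tx":41,"ty":115,"wz":-0.2,"hand":8},{"tx":61,"ty":172,"wz":-0.3,"hand":8},{"tx":82,"ty":229,"wz":-0.4,"hand":8},{"tx":102,"ty":286,"wz":-0.5,"hand":8},{"tx":123,"ty":343,"wz":-0.6,"hand":8},{"tx":143,"ty":400,"wz":-0.7,"hand":8},{"tx":164,"ty":457,"wz":-0.726,"hand":8},{"tx":184,"ty":515,"wz":-0.726,"hand":8},{"tx":205,"ty":572,"wz":-0.726,"hand":8}]'
cat >> h.py <<'E'
O=np.array([.5622,-.0373,0]);ex=np.array([.9499,-.3126,0]);ey=np.array([.3126,.9499,0]);ez=np.array([0,0,1.])
def loc(P):
    d=np.asarray(P)-O;return np.array([d@ex,d@ey,d[2]])*1000
def st():
    np.set_printoptions(precision=2,suppress=True)
    s=ctrl.read_state();R=np.array(s['orientation']);L=np.array([ex,ey,ez])
    print('t',s['time'],'loc',loc(s['tool_pos']),'F',L@s['ft_force'],'M',L@s['wrist_torque'],'\nz',L@R[:,2],'y',L@R[:,1],'w',s['gripper_width']*85.4,'g',s['grasp_force'],'q',s['q']);return s
E
python3 -c "
from h import *
st();cv2.imwrite('pics/t1.png',cv2.resize(optics.read_camera('side')[90:330,190:430,::-1],None,fx=2.4,fy=2.4,interpolation=2))"
```

```text
t 0.1 loc [-130.73 -606.83  224.94] F [-0.33  0.34 -0.22] M [ 0.06 -0.06  0.  ] 
z [-0.  0. -1.] y [ 0.66 -0.75 -0.  ] w 85.37616242234736 g 0.0 q [-76.8   30.27  82.15  -0.    67.69 -10.23]$[0]: bad value
```

```bash
python3 -m crank '[{"wx":0,"wy":0,"wz":-0.1,"tx":20,"ty":57,"tz":0,"hand":8}]'; python3 -m crank --help | head -20
```

```text
time: 0.28
tool_pos: [0.2677, -0.5197, 0.2254]
orientation: [[0.955, 0.297, 0.001], [0.297, -0.955, -0.004], [-0.0, 0.004, -1.0]]
ft_force: [1.3, 0.6, 0.4]
gripper_width: 0.817
grasp_force: 0.0invalid input: not JSON, or not a number
```

All seven keys are required in each row.

```bash
python3 -m crank '[{"wx":0,"wy":0,"wz":-0.1,"tx":20,"ty":57,"tz":0,"hand":8},{"wx":0,"wy":0,"wz":-0.2,"tx":41,"ty":115,"tz":0,"hand":8},{"wx":0,"wy":0,"wz":-0.3,"tx":61,"ty":172,"tz":0,"hand":8},{"wx":0,"wy":0,"wz":-0.4,"tx":82,"ty":229,"tz":0,"hand":8},{"wx":0,"wy":0,"wz":-0.5,"tx":102,"ty":286,"tz":0,"hand":8},{"wx":0,"wy":0,"wz":-0.6,"tx":123,"ty":343,"tz":0,"hand":8},{"wx":0,"wy":0,"wz":-0.626,"tx":143,"ty":400,"tz":0,"hand":8},{"wx":0,"wy":0,"wz":-0.626,"tx":164,"ty":457,"tz":0,"hand":8},{"wx":0,"wy":0,"wz":-0.626,"tx":185,"ty":515,"tz":0,"hand":8},{"wx":0,"wy":0,"wz":-0.626,"tx":185,"ty":515,"tz":-20,"hand":8}]'
python3 -c "
from h import *
st();cv2.imwrite('pics/t1.png',cv2.resize(optics.read_camera('side')[90:330,190:430,::-1],None,fx=2.4,fy=2.4,interpolation=2))"
```

```text
time: 1.52
tool_pos: [0.4554, 0.0026, 0.2067]
orientation: [[0.953, -0.304, 0.004], [-0.304, -0.953, -0.0], [0.004, -0.001, -1.0]]
ft_force: [-0.2, -1.0, -0.6]
gripper_width: 0.092
grasp_force: 0.0
t 1.525 loc [-113.92    4.48  206.67] F [ 0.15 -1.   -0.59] M [ 0.02 -0.02 -0.02] 
z [ 0.  0. -1.] y [ 0.01 -1.   -0.  ] w 7.86420447690947 g 0.0 q [-13.82  18.81 107.04   0.06  53.89  93.86]
```

View pics/t1.png

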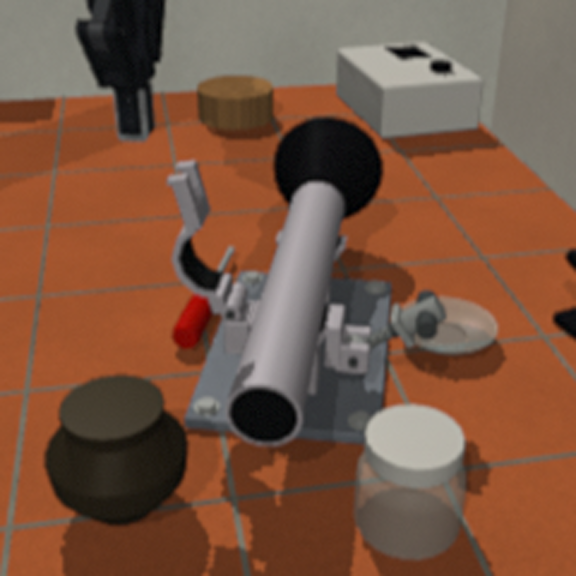

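The fingertips appear at crop (135,130), i.e. full-frame pixel (246,144), higher and farther from the ear than I expected. I'll check this by projection.

```bash
python3 -c "
from h import *
L=lambda x,y,z:O+(x*ex+y*ey+z*ez)/1000
for p in [(-114,4,185),(-87,-17,187),(-87,17,187),(50,0,0),(102,-23,88)]: print(p,proj('side',L(*p)),proj('top',L(*p)))
t=optics.read_camera('top');cv2.imwrite('pics/t2.png',cv2.resize(t[100:280,210:430,::-1],None,fx=3,fy=3,interpolation=2))"
```

```text
(-114, 4, 185) [248.03375082 161.72692017] [302.2229174  236.30367662]
(-87, -17, 187) [259.94293712 166.48018792] [315.63266932 227.16736879]
(-87, 17, 187) [264.84510929 158.70658904] [300.27423478 222.20760521]
(50, 0, 0) [336.98330082 255.2535815 ] [326.0276724  171.55604376]
(102, -23, 88) [367.57044133 226.01637919] [343.06364679 149.71657463]
```

View pics/t2.png

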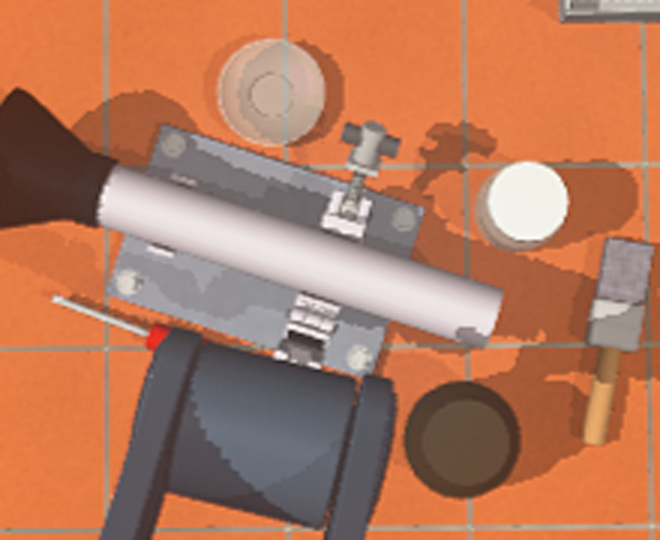

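The top view agrees with the model: prongs at crop (310,340), handle at (370,145). The fingertip height is still unclear, so I'll lower the tool and check it by image difference.

```bash
python3 -c "
from h import *
np.save('a.npy',optics.read_camera('side'))"
python3 -m crank '[{"wx":0,"wy":0,"wz":0,"tx":1,"ty":-4,"tz":-20,"hand":8},{"wx":0,"wy":0,"wz":0,"tx":1,"ty":-4,"tz":-20,"hand":8}]'
python3 -c "
from h import *
st()
b=optics.read_camera('side');d=np.abs(b.astype(int)-np.load('a.npy')).sum(2)>60
ys,xs=np.nonzero(d[60:260,200:300]);print('changed rows',[(r+60,xs[ys==r].min()+200,xs[ys==r].max()+200) for r in np.unique(ys)][-14:])
L=lambda x,y,z:O+(x*ex+y*ey+z*ez)/1000
for z in(165,187,207): print(z,proj('side',L(-114,0,z)))"
```

```text
time: 1.92
tool_pos: [0.4537, -0.0064, 0.1854]
orientation: [[0.949, -0.314, -0.002], [-0.314, -0.949, 0.001], [-0.002, 0.0, -1.0]]
ft_force: [0.2, 0.2, -0.8]
gripper_width: 0.095
grasp_force: 0.0
t 1.925 loc [-112.68   -4.55  185.43] F [ 0.13  0.3  -0.78] M [-0.03  0.01  0.01] 
z [-0. -0. -1.] y [-0. -1.  0.] w 8.08179864987522 g 0.0 q [-14.96  20.86 108.36  -0.    50.92  93.35]
changed rows [(np.int64(163), np.int64(264), np.int64(266)), (np.int64(164), np.int64(264), np.int64(266)), (np.int64(241), np.int64(291), np.int64(292)), (np.int64(242), np.int64(290), np.int64(292)), (np.int64(243), np.int64(289), np.int64(293)), (np.int64(244), np.int64(289), np.int64(294)), (np.int64(245), np.int64(289), np.int64(294)), (np.int64(246), np.int64(288), np.int64(293)), (np.int64(247), np.int64(290), np.int64(292)), (np.int64(248), np.int64(289), np.int64(291)), (np.int64(249), np.int64(289), np.int64(291)), (np.int64(250), np.int64(288), np.int64(290)), (np.int64(251), np.int64(288), np.int64(289)), (np.int64(252), np.int64(289), np.int64(289))]
165 [248.3  173.05]
187 [247.29 161.57]
207 [246.34 150.79]
```

```bash
python3 -c "
from h import *
b=optics.read_camera('side');a=np.load('a.npy')
v=np.hstack([x[70:200,215:295,::-1] for x in(a,b)]);cv2.imwrite('pics/t3.png',cv2.resize(v,None,fx=4,fy=4,interpolation=2))"
```

```text
(no output)
```

View pics/t3.png

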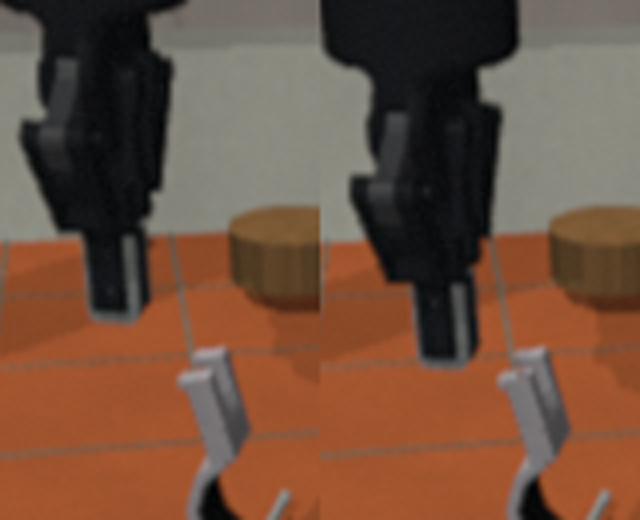

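Fingertip before and after: rows 150 and 161 at column 247, roughly level with the ear tip (row 164). So the tip seems to be nearly at TCP height, and I'll leave margin for either reading. I'll go lower and then push.

```bash
python3 -m crank '[{"wx":0,"wy":0,"wz":0,"tx":1,"ty":4,"tz":-22,"hand":8},{"wx":0,"wy":0,"wz":0,"tx":8,"ty":2,"tz":-22,"hand":8},{"wx":0,"wy":0,"wz":0,"tx":15,"ty":0,"tz":-22,"hand":8},{"wx":0,"wy":0,"wz":0,"tx":22,"ty":-3,"tz":-22,"hand":8},{"wx":0,"wy":0,"wz":0,"tx":29,"ty":-5,"tz":-22,"hand":8},{"wx":0,"wy":0,"wz":0,"tx":36,"ty":-7,"tz":-22,"hand":8},{"wx":0,"wy":0,"wz":0,"tx":42,"ty":-9,"tz":-22,"hand":8}]'
python3 -c "
from h import *
st()
b=optics.read_camera('side');v=b[70:230,215:345,::-1];cv2.imwrite('pics/t4.png',cv2.resize(v,None,fx=4,fy=4,interpolation=2))"
```

```text
time: 2.9
tool_pos: [0.4972, -0.0147, 0.1639]
orientation: [[0.95, -0.312, 0.0], [-0.312, -0.95, -0.0], [0.0, -0.0, -1.0]]
ft_force: [-2.1, -0.3, 1.1]
gripper_width: 0.094
grasp_force: 1.1
t 2.9 loc [-68.86   1.18 163.91] F [-1.86 -0.95  1.15] M [ 0.03  0.34 -0.01] 
z [ 0.  0. -1.] y [ 0. -1. -0.] w 8.02494611620507 g 1.0581124349988613 q [-14.59  25.77 103.84   0.    50.37  93.59]
```

View pics/t4.png

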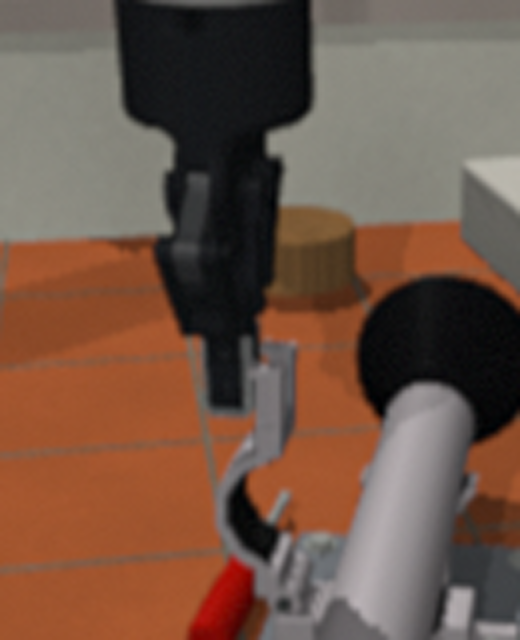

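The finger at crop (228,412) is pressing behind the ear and has turned it to about 1.6. The contact force is 2 N, as expected. I'll continue along the arc.

```bash
python3 -m crank '[{"wx":0,"wy":0,"wz":0,"tx":16,"ty":-6,"tz":8,"hand":8},{"wx":0,"wy":0,"wz":0,"tx":32,"ty":-12,"tz":17,"hand":8},{"wx":0,"wy":0,"wz":0,"tx":45,"ty":-16,"tz":14,"hand":8},{"wx":0,"wy":0,"wz":0,"tx":58,"ty":-20,"tz":7,"hand":8},{"wx":0,"wy":0,"wz":0,"tx":69,"ty":-24,"tz":-1,"hand":8},{"wx":0,"wy":0,"wz":0,"tx":80,"ty":-27,"tz":-11,"hand":8},{"wx":0,"wy":0,"wz":0,"tx":85,"ty":-29,"tz":-18,"hand":8},{"wx":0,"wy":0,"wz":0,"tx":90,"ty":-31,"tz":-26,"hand":8},{"wx":0,"wy":0,"wz":0,"tx":90,"ty":-31,"tz":-26,"hand":8}]'
python3 -c "
from h import *
st()
b=optics.read_camera('side');v=b[100:250,235:385,::-1];cv2.imwrite('pics/t5.png',cv2.resize(v,None,fx=4,fy=4,interpolation=2))"
```

```text
time: 4.08
tool_pos: [0.5861, -0.0454, 0.1368]
orientation: [[0.95, -0.312, -0.002], [-0.312, -0.95, 0.0], [-0.002, 0.0, -1.0]]
ft_force: [0.4, -0.3, -0.7]
gripper_width: 0.094
grasp_force: 0.0
t 4.075 loc [ 25.28  -0.25 136.83] F [ 0.42 -0.13 -0.7 ] M [ 0.02  0.02 -0.02] 
z [-0. -0. -1.] y [ 0. -1.  0.] w 8.002294698478739 g 0.0 q [-15.32  33.96  92.12   0.    54.02  92.86]
```

View pics/t5.png

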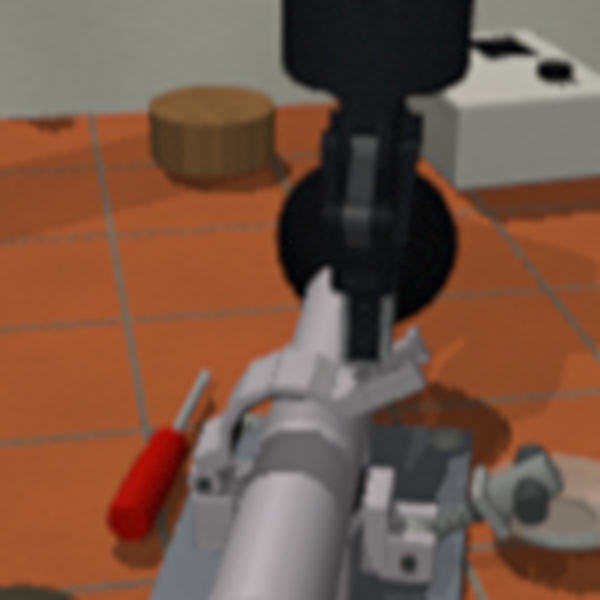

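The cap is at about 0.4, with the ear at crop (385,375) just under the fingertip. I'll move over the ear and lower by feel.

```bash
python3 -m crank '[{"wx":0,"wy":0,"wz":0,"tx":8,"ty":-3,"tz":5,"hand":8},{"wx":0,"wy":0,"wz":0,"tx":16,"ty":-5,"tz":5,"hand":8},{"wx":0,"wy":0,"wz":0,"tx":24,"ty":-8,"tz":2,"hand":8},{"wx":0,"wy":0,"wz":0,"tx":24,"ty":-8,"tz":-4,"hand":8},{"wx":0,"wy":0,"wz":0,"tx":24,"ty":-8,"tz":-8,"hand":8},{"wx":0,"wy":0,"wz":0,"tx":24,"ty":-8,"tz":-12,"hand":8},{"wx":0,"wy":0,"wz":0,"tx":24,"ty":-8,"tz":-15,"hand":8},{"wx":0,"wy":0,"wz":0,"tx":24,"ty":-8,"tz":-15,"hand":8}]'
python3 -c "
from h import *
st()"
```

```text
time: 5.12
tool_pos: [0.6096, -0.0532, 0.1222]
orientation: [[0.95, -0.312, -0.002], [-0.312, -0.95, 0.001], [-0.002, 0.0, -1.0]]
ft_force: [0.3, -0.2, 0.1]
gripper_width: 0.093
grasp_force: 0.0
t 5.125 loc [ 50.    -0.29 122.19] F [ 0.41 -0.13  0.06] M [ 0.02 -0.04  0.  ] 
z [-0. -0. -1.] y [ 0. -1.  0.] w 7.916389744584038 g 0.0 q [-15.44  36.67  89.08   0.    54.37  92.73]
```

```bash
python3 -m crank '[{"wx":0,"wy":0,"wz":0,"tx":0,"ty":0,"tz":-2,"hand":8},{"wx":0,"wy":0,"wz":0,"tx":0,"ty":0,"tz":-4,"hand":8}]'; python3 -m crank '[{"wx":0,"wy":0,"wz":0,"tx":0,"ty":0,"tz":-1,"hand":8},{"wx":0,"wy":0,"wz":0,"tx":0,"ty":0,"tz":-2,"hand":8}]'
```

```text
time: 5.38
tool_pos: [0.6107, -0.0535, 0.1189]
orientation: [[0.95, -0.312, 0.001], [-0.312, -0.95, -0.0], [0.001, -0.0, -1.0]]
ft_force: [-0.8, -0.0, 0.9]
gripper_width: 0.093
grasp_force: 0.3
time: 5.62
tool_pos: [0.6105, -0.0535, 0.1168]
orientation: [[0.95, -0.312, 0.0], [-0.312, -0.95, -0.0], [0.0, -0.0, -1.0]]
ft_force: [-0.3, -0.7, 1.1]
gripper_width: 0.091
grasp_force: 0.3
```

```bash
python3 -c "
from h import *
b=optics.read_camera('side');v=b[150:250,275:385,::-1];cv2.imwrite('pics/t6.png',cv2.resize(v,None,fx=6,fy=6,interpolation=2))"
```

```text
(no output)
```

View pics/t6.png

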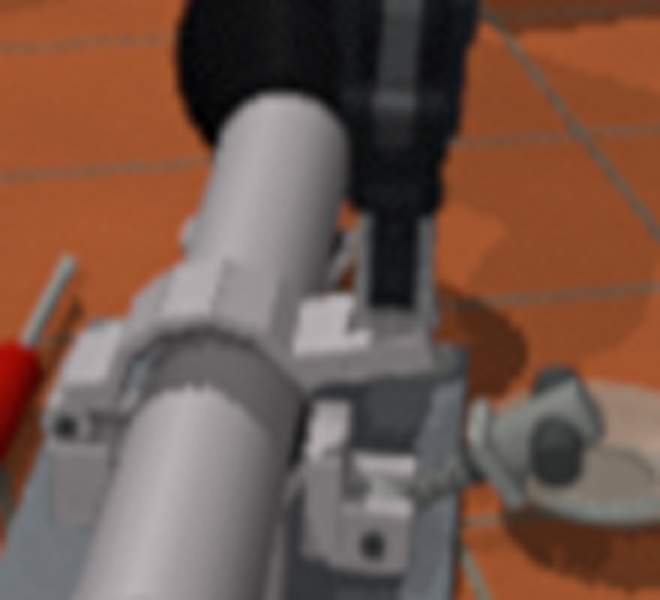

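The ear at crop (370,340) sits just above the lower lug, nearly shut. I've used all ten pictures, so from here I work from numbers and forces. Lowering in 1 mm rows.

```bash
for i in 1; do python3 -m crank '[{"wx":0,"wy":0,"wz":0,"tx":0,"ty":0,"tz":-1,"hand":8},{"wx":0,"wy":0,"wz":0,"tx":0,"ty":0,"tz":-2,"hand":8},{"wx":0,"wy":0,"wz":0,"tx":0,"ty":0,"tz":-3,"hand":8}]'|egrep 'pos|ft'; python3 -m crank '[{"wx":0,"wy":0,"wz":0,"tx":0,"ty":0,"tz":-1,"hand":8},{"wx":0,"wy":0,"wz":0,"tx":0,"ty":0,"tz":-2,"hand":8}]'|egrep 'pos|ft'; done
```

```text
tool_pos: [0.6105, -0.0535, 0.1138]
ft_force: [-0.1, -0.3, 1.9]
tool_pos: [0.6102, -0.0534, 0.1116]
ft_force: [1.4, -0.3, 0.4]
```

```bash
python3 -m crank '[{"wx":0,"wy":0,"wz":0,"tx":0,"ty":0,"tz":-1,"hand":8},{"wx":0,"wy":0,"wz":0,"tx":0,"ty":0,"tz":-2,"hand":8}]'|egrep 'pos|ft'; python3 -m crank '[{"wx":0,"wy":0,"wz":0,"tx":0,"ty":0,"tz":-1,"hand":8},{"wx":0,"wy":0,"wz":0,"tx":0,"ty":0,"tz":-2,"hand":8}]'|egrep 'pos|ft'
```

```text
tool_pos: [0.6104, -0.0534, 0.1097]
ft_force: [-0.8, -0.3, 1.0]
tool_pos: [0.6105, -0.0535, 0.1078]
ft_force: [-0.6, -0.2, 0.9]
```

```bash
python3 -m crank '[{"wx":0,"wy":0,"wz":0,"tx":0,"ty":0,"tz":-1,"hand":8},{"wx":0,"wy":0,"wz":0,"tx":0,"ty":0,"tz":-2,"hand":8}]'|egrep 'pos|ft'; python3 -m crank '[{"wx":0,"wy":0,"wz":0,"tx":0,"ty":0,"tz":-1,"hand":8},{"wx":0,"wy":0,"wz":0,"tx":0,"ty":0,"tz":-2,"hand":8}]'|egrep 'pos|ft'
```

```text
tool_pos: [0.6105, -0.0535, 0.1057]
ft_force: [0.1, -0.0, 1.0]
tool_pos: [0.6105, -0.0534, 0.1038]
ft_force: [0.2, 0.4, 0.9]
```

```bash
python3 -c "
from h import *
st()
L=lambda x,y,z:O+(x*ex+y*ey+z*ez)/1000
b=optics.read_camera('side')
# ear tip front edge expected pixels at cap 0, .1, .2 ; nearby brightness column profile
for th in(0,.05,.1,.2):
    c,s=np.cos(th),np.sin(th)
    for t,h in((114,2),(114,14)): print(th,h,proj('side',L(-45+t*c-h*s,-17,80+t*s+h*c)))
cv2.imwrite('pics/x.png',b[:,:,::-1])
print(b[185:225,338].sum(1)); print(b[185:225,344].sum(1))
"
```

```text
t 7.3 loc [ 50.89  -0.25 103.76] F [0.09 0.45 0.86] M [-0.01  0.   -0.02] 
z [-0.  0. -1.] y [ 0. -1. -0.] w 8.242294733310123 g 0.21409523498732597 q [-15.44  38.18  89.68   0.    52.14  92.73]
0 2 [348.75 225.55]
0 14 [349.13 219.89]
0.05 2 [348.79 222.87]
0.05 14 [348.83 217.14]
0.1 2 [348.67 220.16]
0.1 14 [348.38 214.38]
0.2 2 [347.95 214.69]
0.2 14 [346.96 208.85]
[ 47  50  57  70  76  75  67  50  53  50  60  61  60  65  66  69  67  69
  65  55  63  61 117 211 257 303 353 366 359 350 360 359 289 212 200 210
 201 181 165 158]
[ 52  48  62  64  65  62  50  61 103 151 165 167 185 198 199 200 214 235
 248 263 274 257 247 253 268 312 375 380 354 351 355 347 283 211 196 203
 219 235 252 249]
```

```bash
for i in 1; do python3 -m crank '[{"wx":0,"wy":0,"wz":0,"tx":0,"ty":0,"tz":-1,"hand":8},{"wx":0,"wy":0,"wz":0,"tx":0,"ty":0,"tz":-2,"hand":8},{"wx":0,"wy":0,"wz":0,"tx":0,"ty":0,"tz":-3,"hand":8}]'|egrep 'pos|ft'; python3 -m crank '[{"wx":0,"wy":0,"wz":0,"tx":0,"ty":0,"tz":-1,"hand":8},{"wx":0,"wy":0,"wz":0,"tx":0,"ty":0,"tz":-2,"hand":8}]'|egrep 'pos|ft';python3 -m crank '[{"wx":0,"wy":0,"wz":0,"tx":0,"ty":0,"tz":-1,"hand":8}]'|egrep 'pos|ft'; done
python3 -c "
from h import *
b=optics.read_camera('side')
for c in(336,340,344,348): print(c,b[200:230,c].sum(1))"
```

```text
tool_pos: [0.6106, -0.0535, 0.1008]
ft_force: [0.2, -0.4, -0.1]
tool_pos: [0.6106, -0.0535, 0.0988]
ft_force: [0.1, 0.1, 2.0]
tool_pos: [0.6106, -0.0535, 0.0978]
ft_force: [-0.0, -0.2, 0.8]
336 [152 159 171 165 154 142 140 140 132 137 188 257 286 321 373 376 356 357
 348 287 217 180 166 155 172 284 428 482 433 378]
340 [ 67  68  62  65  69  64  70  62  60  57 117 225 284 324 376 379 357 351
 347 296 233 204 206 201 175 237 403 483 456 385]
344 [207 197 204 231 264 272 255 246 265 270 256 253 267 313 376 379 354 351
 344 293 226 217 240 279 272 240 292 336 326 311]
348 [189 184 201 291 393 426 365 308 290 287 292 289 277 285 299 296 286 290
 291 294 294 291 287 286 289 285 277 279 292 299]
```

```bash
for i in 1; do python3 -m crank '[{"wx":0,"wy":0,"wz":0,"tx":0,"ty":0,"tz":-1,"hand":8},{"wx":0,"wy":0,"wz":0,"tx":0,"ty":0,"tz":-2,"hand":8}]'|egrep 'pos|ft'; python3 -m crank '[{"wx":0,"wy":0,"wz":0,"tx":0,"ty":0,"tz":-1,"hand":8}]'|egrep 'pos|ft';python3 -m crank '[{"wx":0,"wy":0,"wz":0,"tx":0,"ty":0,"tz":-1,"hand":8}]'|egrep 'pos|ft'; done
```

```text
tool_pos: [0.6105, -0.0535, 0.0958]
ft_force: [0.5, -0.0, 1.3]
tool_pos: [0.6105, -0.0535, 0.0948]
ft_force: [0.3, -0.1, 0.2]
tool_pos: [0.6105, -0.0535, 0.0937]
ft_force: [-0.0, -0.1, 1.4]
```

```bash
cat > m.py <<'E'
from h import *
b=optics.read_camera('side');s=ctrl.read_state()
for c in(340,344): 
    p=b[205:232,c].sum(1).astype(float);g=-np.diff(p);i=g.argmax();print(c,'bottom edge row',205+i+.5+.5*(g[i+1]-g[i-1])/(2*g[i]-g[i-1]-g[i+1]))
print(s['tool_pos'],s['ft_force'],s['wrist_torque'])
E
for i in 1; do python3 m.py;python3 -m crank '[{"wx":0,"wy":0,"wz":0,"tx":0,"ty":0,"tz":-1,"hand":8}]'|egrep 'pos|ft';python3 -m crank '[{"wx":0,"wy":0,"wz":0,"tx":0,"ty":0,"tz":-1,"hand":8}]'|egrep 'pos|ft';python3 -m crank '[{"wx":0,"wy":0,"wz":0,"tx":0,"ty":0,"tz":-1,"hand":8}]'|egrep 'pos|ft';python3 m.py; done
```

```text
340 bottom edge row 221.0
344 bottom edge row 220.84313725490196
[ 0.6103443  -0.05342196  0.09360993] [0.32598867 0.42298656 0.87376114] [ 0.03592985 -0.05125429  0.00975115]
tool_pos: [0.6105, -0.0535, 0.0928]
ft_force: [0.2, -0.9, 1.0]
tool_pos: [0.6105, -0.0534, 0.0918]
ft_force: [0.8, -0.7, 1.2]
tool_pos: [0.6105, -0.0535, 0.0907]
ft_force: [-0.0, -0.2, -0.3]
340 bottom edge row 222.6590909090909
344 bottom edge row 223.9090909090909
[ 0.61046076 -0.05346642  0.09061627] [-0.13662617 -0.19877739  0.64349544] [-0.01701246 -0.05204326 -0.01694414]
```

```bash
for i in 1; do python3 -m crank '[{"wx":0,"wy":0,"wz":0,"tx":0,"ty":0,"tz":-1,"hand":8}]'|egrep 'pos|ft';python3 -m crank '[{"wx":0,"wy":0,"wz":0,"tx":0,"ty":0,"tz":-1,"hand":8}]'|egrep 'pos|ft';python3 m.py; done
```

```text
tool_pos: [0.6106, -0.0535, 0.0903]
ft_force: [-0.9, 0.3, 7.3]
tool_pos: [0.6106, -0.0535, 0.0902]
ft_force: [-1.8, 0.2, 12.4]
340 bottom edge row 223.09174311926606
344 bottom edge row 222.90740740740742
[ 0.61058935 -0.05352324  0.09020022] [-1.51466869  0.61944122  7.85679604] [ 0.00051897  0.29053593 -0.04354893]
```

The half is shut on the pipe: contact at TCP z = 90.4 mm, 12 N. I'll lift off, move over the handle, and tilt the tool in free air to find where the fingertips really are along the tool.

```bash
python3 -m crank '[{"wx":0,"wy":0,"wz":0,"tx":0,"ty":0,"tz":40,"hand":8},{"wx":0,"wy":0,"wz":0,"tx":24,"ty":-8,"tz":80,"hand":8},{"wx":0,"wy":0,"wz":0,"tx":48,"ty":-16,"tz":80,"hand":8},{"wx":0,"wy":0,"wz":0,"tx":48,"ty":-16,"tz":80,"hand":8}]'|egrep 'pos|ft'
cat > n.py <<'E'
from h import *
import sys
s=st();b=optics.read_camera('side');cv2.imwrite(sys.argv[1],b[:,:,::-1])
p=proj('side',s['tool_pos']);print('TCP px',p)
u,v=p.astype(int)
m=(b[v-30:v+40,u-25:u+30].sum(2)<150)
for r in range(70):
    c=np.nonzero(m[r])[0]
    if len(c)and r%2==0:print(v-30+r,c.min()+u-25,c.max()+u-25,len(c),end=' | ')
print()
E
python3 n.py pics/n0.png
python3 -m crank '[{"wx":-0.04,"wy":-0.12,"wz":0,"tx":0,"ty":0,"tz":0,"hand":8},{"wx":-0.08,"wy":-0.25,"wz":0,"tx":0,"ty":0,"tz":0,"hand":8},{"wx":-0.125,"wy":-0.38,"wz":0,"tx":0,"ty":0,"tz":0,"hand":8},{"wx":-0.125,"wy":-0.38,"wz":0,"tx":0,"ty":0,"tz":0,"hand":8}]'|egrep 'pos|ft'
python3 n.py pics/n1.png
```

```text
tool_pos: [0.6597, -0.0701, 0.1692]
ft_force: [-0.7, 0.1, 0.8]
t 9.925 loc [102.86  -0.66 169.16] F [-0.64 -0.15  0.82] M [ 0.06  0.01 -0.02] 
z [ 0.  0. -1.] y [ 0. -1. -0.] w 8.150121279651502 g 0.0 q [-15.69  36.71  79.29  -0.    63.89  92.5 ]
TCP px [371.98 179.01]
149 352 384 20 | 151 346 384 19 | 153 346 383 20 | 155 346 383 20 | 157 346 382 18 | 159 346 378 12 | 161 346 378 13 | 163 346 378 12 | 165 346 377 11 | 167 346 377 10 | 169 346 377 9 | 171 370 377 8 | 173 369 377 9 | 175 370 376 7 | 
tool_pos: [0.653, -0.0674, 0.166]
ft_force: [1.1, 0.9, 0.1]
t 10.475 loc [ 95.66  -0.2  166.04] F [0.76 1.17 0.14] M [-0.04  0.2   0.01] 
z [ 0.38 -0.   -0.93] y [ 0. -1.  0.] w 7.900390525634668 g 0.0 q [-15.07  30.65  98.17  -2.49  28.9   94.99]
TCP px [367.58 180.27]
150 342 366 25 | 152 342 366 25 | 154 342 366 25 | 156 342 366 25 | 158 342 364 23 | 160 342 363 22 | 162 342 364 21 | 164 342 365 17 | 166 342 365 16 | 168 342 366 15 | 170 342 366 13 | 172 342 367 13 | 174 342 368 11 | 176 361 368 8 | 178 362 362 1 |
```

```bash
python3 -m crank '[{"wx":0,"wy":0,"wz":0,"tx":0,"ty":0,"tz":0,"hand":8},{"wx":0,"wy":0,"wz":0,"tx":0,"ty":0,"tz":0,"hand":8}]'|egrep 'pos|ft'
python3 n.py pics/n2.png | head -3
python3 -c "
from h import *
a=np.load('a.npy').astype(int)
for f in('n0','n2'):
    b=cv2.imread(f'pics/{f}.png')[:,:,::-1].astype(int);m=np.abs(a-b).sum(2)>90
    print(f)
    for r in range(160,192,2):
        c=np.nonzero(m[r,345:400])[0]+345;print(r,c.min() if len(c) else '',c.max() if len(c) else '',len(c),end=' | ')
    print()"
```

```text
tool_pos: [0.6599, -0.0701, 0.1693]
ft_force: [0.3, 0.1, 0.3]
t 10.775 loc [103.07  -0.57 169.32] F [0.25 0.17 0.3 ] M [-0.02  0.22  0.01] 
z [ 0.39  0.   -0.92] y [ 0. -1.  0.] w 7.790999734461779 g 0.0 q [-15.13  30.73  97.51  -2.5   28.82  95.  ]
TCP px [372.12 178.91]
n0
160 367 380 14 | 162 367 380 14 | 164 367 379 13 | 166 369 379 11 | 168 367 379 12 | 170 367 379 13 | 172 369 377 9 | 174 367 379 13 | 176 367 378 12 | 178   0 | 180   0 | 182   0 | 184   0 | 186   0 | 188   0 | 190   0 | 
n2
160 353 372 20 | 162 359 373 15 | 164 360 374 15 | 166 360 374 15 | 168 361 375 15 | 170 362 376 15 | 172 364 375 11 | 174 363 376 13 | 176 364 373 10 | 178 365 369 5 | 180   0 | 182   0 | 184   0 | 186   0 | 188   0 | 190   0 |
```

After settling, the fingertips turn out to be 6 to 7 mm behind the reported TCP. The touch test on the ear gave the same figure, so I aim the bar centre about 22 mm behind the TCP. Next: tilt the tool outward 0.3 rad above the handle and open.

```bash
python3 -m crank '[{"wx":0.05,"wy":0.16,"wz":0,"tx":3,"ty":-1,"tz":0,"hand":70},{"wx":0.1,"wy":0.32,"wz":0,"tx":6,"ty":-2,"tz":0,"hand":70},{"wx":0.15,"wy":0.48,"wz":0,"tx":9,"ty":-3,"tz":0,"hand":70},{"wx":0.216,"wy":0.655,"wz":0,"tx":13,"ty":-4,"tz":-15,"hand":70},{"wx":0.216,"wy":0.655,"wz":0,"tx":13,"ty":-4,"tz":-35,"hand":70},{"wx":0.216,"wy":0.655,"wz":0,"tx":13,"ty":-4,"tz":-35,"hand":70},{"wx":0.216,"wy":0.655,"wz":0,"tx":13,"ty":-4,"tz":-35,"hand":70}]'|egrep 'pos|ft'
python3 -c "
from h import *
s=st()
a=np.load('a.npy').astype(int);b=optics.read_camera('side').astype(int);m=np.abs(a-b).sum(2)>90
z=np.array(s['orientation'])[:,2];y=np.array(s['orientation'])[:,1];t=np.array(s['tool_pos'])
for d in(0,-.010,-.022):
  print(d,[proj('side',t+d*z+k*y) for k in(-.035,.035)])
for r in range(150,222,3):
    c=np.nonzero(m[r,325:430])[0]+325;
    if len(c): sp=np.split(c,np.nonzero(np.diff(c)>1)[0]+1);print(r,[(int(q[0]),int(q[-1])) for q in sp if len(q)>1])"
```

```text
tool_pos: [0.6705, -0.0728, 0.1346]
ft_force: [-0.6, -0.3, -0.3]
t 11.7 loc [113.97   0.12 134.64] F [-0.45 -0.43 -0.29] M [-0.01 -0.16  0.  ] 
z [-0.29  0.   -0.96] y [ 0. -1. -0.] w 69.63646013652622 g 0.0 q [-15.97  46.92  64.89   0.66  84.74  92.02]
0 [array([376.21, 187.85]), array([377.13, 207.06])]
-0.01 [array([378.28, 183.27]), array([379.43, 202.19])]
-0.022 [array([380.82, 177.69]), array([382.23, 196.22])]
150 [(383, 391), (393, 414)]
153 [(383, 416)]
156 [(382, 416)]
159 [(382, 414)]
162 [(381, 412)]
165 [(379, 411)]
168 [(378, 409)]
171 [(377, 394), (397, 408)]
174 [(375, 392), (397, 406)]
177 [(375, 405)]
180 [(377, 403)]
183 [(382, 402)]
186 [(380, 381), (383, 394), (398, 400)]
189 [(379, 392)]
192 [(377, 391)]
195 [(376, 389)]
198 [(378, 388)]
201 [(379, 387)]
207 [(327, 335), (348, 349)]
210 [(327, 349)]
213 [(326, 348)]
216 [(325, 348)]
219 [(325, 326), (328, 331), (334, 346)]
```

```bash
python3 -m crank '[{"wx":0,"wy":0,"wz":0,"tx":-4,"ty":1,"tz":-20,"hand":70},{"wx":0,"wy":0,"wz":0,"tx":-9,"ty":3,"tz":-40,"hand":70},{"wx":0,"wy":0,"wz":0,"tx":-14,"ty":4,"tz":-55,"hand":70},{"wx":0,"wy":0,"wz":0,"tx":-17,"ty":6,"tz":-67,"hand":70},{"wx":0,"wy":0,"wz":0,"tx":-17,"ty":6,"tz":-67,"hand":70}]'
python3 -c "
from h import *
st()"
```

```text
time: 12.38
tool_pos: [0.6537, -0.0671, 0.0664]
orientation: [[0.91, -0.312, -0.273], [-0.299, -0.95, 0.09], [-0.287, -0.001, -0.958]]
ft_force: [-0.3, -0.1, -0.0]
gripper_width: 0.817
grasp_force: 0.0
t 12.375 loc [96.24  0.32 66.36] F [-0.28 -0.17 -0.04] M [-0.04 -0.16  0.03] 
z [-0.29  0.   -0.96] y [ 0. -1. -0.] w 69.78420861466253 g 0.0 q [-15.9   50.19  69.83   0.71  76.64  92.  ]
```

```bash
python3 -m crank '[{"wx":0,"wy":0,"wz":0,"tx":0,"ty":0,"tz":0,"hand":52},{"wx":0,"wy":0,"wz":0,"tx":0,"ty":0,"tz":0,"hand":48},{"wx":0,"wy":0,"wz":0,"tx":0,"ty":0,"tz":0,"hand":44},{"wx":0,"wy":0,"wz":0,"tx":0,"ty":0,"tz":0,"hand":40}]'
python3 -c "
from h import *
st()"
```

```text
time: 12.88
tool_pos: [0.6559, -0.0672, 0.0677]
orientation: [[0.911, -0.312, -0.268], [-0.299, -0.95, 0.09], [-0.283, -0.002, -0.959]]
ft_force: [3.6, 2.6, 2.4]
gripper_width: 0.521
grasp_force: 60.8
t 12.875 loc [98.36  0.93 67.71] F [2.57 3.57 2.44] M [ 0.55 -0.32 -0.1 ] 
z [-0.28  0.   -0.96] y [ 0. -1. -0.] w 44.481744404123624 g 60.82230269908905 q [-15.89  50.12  69.66   0.78  76.62  92.  ]
```

The crossbar is gripped (44.5 mm, 61 N). I'll draw it out 10 mm along the bolt and read the force.

```bash
python3 -m crank '[{"wx":0,"wy":0,"wz":0,"tx":1.5,"ty":-0.5,"tz":1.3,"hand":40},{"wx":0,"wy":0,"wz":0,"tx":2.9,"ty":-1,"tz":2.5,"hand":40},{"wx":0,"wy":0,"wz":0,"tx":4.4,"ty":-1.5,"tz":3.8,"hand":40},{"wx":0,"wy":0,"wz":0,"tx":5.9,"ty":-1.9,"tz":5,"hand":40},{"wx":0,"wy":0,"wz":0,"tx":7.3,"ty":-2.4,"tz":6.3,"hand":40},{"wx":0,"wy":0,"wz":0,"tx":7.3,"ty":-2.4,"tz":6.3,"hand":40},{"wx":0,"wy":0,"wz":0,"tx":7.3,"ty":-2.4,"tz":6.3,"hand":40}]'
cat >> h.py <<'E'
def ax(lean=.884):
    s=st();L=np.array([ex,ey,ez]);F=L@s['ft_force'];R=L@np.array(s['orientation'])
    u=np.array([np.sin(lean),0,np.cos(lean)]);v=np.array([np.cos(lean),0,-np.sin(lean)])
    B=loc(s['tool_pos'])-22*R[:,2]-[50,0,45]
    print('axial F',F@u,'tangential F',F@v,'bar r',np.hypot(B[0],B[2]),'lean',np.arctan2(B[0],B[2]),'tilt',np.arctan2(R[0,2],-R[2,2]))
E
python3 -c "
from h import *
ax()"
```

```text
time: 13.75
tool_pos: [0.6584, -0.0681, 0.0705]
orientation: [[0.908, -0.312, -0.279], [-0.298, -0.95, 0.093], [-0.294, -0.001, -0.956]]
ft_force: [-2.7, 5.7, -7.3]
gripper_width: 0.521
grasp_force: 62.3
t 13.75 loc [101.03   0.87  70.48] F [-4.37  4.53 -7.29] M [ 0.76 -0.04 -0.25] 
z [-0.29  0.   -0.96] y [ 0. -1. -0.] w 44.507437933139336 g 62.275570034980774 q [-15.9   50.43  68.53   0.76  78.13  92.  ]
axial F -8.005285733420585 tangential F 2.8644466780073383 bar r 73.95430156654632 lean 0.8907366888518874 tilt -0.2986079594181755
```

```bash
python3 -m crank '[{"wx":0,"wy":0,"wz":0,"tx":1.5,"ty":-0.5,"tz":1.3,"hand":40},{"wx":0,"wy":0,"wz":0,"tx":3,"ty":-1,"tz":2.5,"hand":40},{"wx":0,"wy":0,"wz":0,"tx":4.5,"ty":-1.5,"tz":3.8,"hand":40},{"wx":0,"wy":0,"wz":0,"tx":6,"ty":-2,"tz":5.1,"hand":40},{"wx":0,"wy":0,"wz":0,"tx":7.4,"ty":-2.5,"tz":6.4,"hand":40},{"wx":0,"wy":0,"wz":0,"tx":8.8,"ty":-2.9,"tz":7.6,"hand":40},{"wx":0,"wy":0,"wz":0,"tx":8.8,"ty":-2.9,"tz":7.6,"hand":40},{"wx":0,"wy":0,"wz":0,"tx":8.8,"ty":-2.9,"tz":7.6,"hand":40}]' | grep grip
python3 -c "
from h import *
ax()"
```

```text
gripper_width: 0.516
t 14.75 loc [107.07   0.82  75.89] F [ -7.89   3.92 -12.33] M [ 0.77  0.2  -0.2 ] 
z [-0.3   0.   -0.95] y [ 0. -1. -0.] w 44.07876654893893 g 63.148237466812134 q [-15.92  50.68  66.96   0.74  79.91  92.  ]
axial F -13.916230186724341 tangential F 4.532579715983732 bar r 82.14675969772419 lean 0.8874697683583244 tilt -0.30648439697089574
```

```bash
python3 -m crank '[{"wx":0,"wy":0,"wz":0,"tx":1.4,"ty":-0.5,"tz":1.2,"hand":40},{"wx":0,"wy":0,"wz":0,"tx":2.8,"ty":-0.9,"tz":2.4,"hand":40},{"wx":0,"wy":0,"wz":0,"tx":4.2,"ty":-1.4,"tz":3.6,"hand":40},{"wx":0,"wy":0,"wz":0,"tx":5.5,"ty":-1.8,"tz":4.8,"hand":40},{"wx":0,"wy":0,"wz":0,"tx":5.5,"ty":-1.8,"tz":4.8,"hand":40},{"wx":0,"wy":0,"wz":0,"tx":5.5,"ty":-1.8,"tz":4.8,"hand":40}]' | grep grip
python3 -c "
from h import *
ax()"
```

```text
gripper_width: 0.518
t 15.5 loc [110.78   0.81  79.27] F [-11.53   4.82 -16.37] M [ 0.65  0.32 -0.22] 
z [-0.31  0.   -0.95] y [ 0. -1. -0.] w 44.206840721622335 g 63.68299841880798 q [-15.93  50.86  65.95   0.73  81.04  91.99]
axial F -19.29291378491314 tangential F 5.346183974678838 bar r 87.22428575724304 lean 0.8854787287008349 tilt -0.31166892939230756
```

The axial force is 19 N, so the collar is about 60.5 mm from the pivot, as wanted. Next I work out the swing rows: an arc about the pivot with the tool turning along, and arm compliance included.

```bash
cat > sw.py <<'E'
import numpy as np
def cmd(p,tau0=-.31,p0=.885,r=84.5,d=19.3,F=19,kx=1.8,kz=2.1):
    t=tau0+p0-p
    return np.array([50+r*np.sin(p)+d*np.sin(t)+F*np.sin(p)/kx,45+r*np.cos(p)-d*np.cos(t)+F*np.cos(p)/kz])
def table(a,ps):
    for p in ps:
        D=cmd(p)-cmd(a);w=-(a-p);print(round(p,3),'wx %.3f wy %.3f tx %.1f ty %.1f tz %.1f'%(w*.3126,w*.9499,D[0]*.9499,-D[0]*.3126,D[1]))
if __name__=='__main__': table(.885,np.arange(.825,.5,-.06))
E
python3 sw.py
```

```text
0.825 wx -0.019 wy -0.057 tx -2.5 ty 0.8 tz 3.9
0.765 wx -0.038 wy -0.114 tx -5.2 ty 1.7 tz 7.7
0.705 wx -0.056 wy -0.171 tx -8.2 ty 2.7 tz 11.2
0.645 wx -0.075 wy -0.228 tx -11.3 ty 3.7 tz 14.6
0.585 wx -0.094 wy -0.285 tx -14.6 ty 4.8 tz 17.8
0.525 wx -0.113 wy -0.342 tx -18.1 ty 6.0 tz 20.8
```

```bash
python3 -m crank '[{"wx":-0.019,"wy":-0.057,"wz":0,"tx":-2.5,"ty":0.8,"tz":3.9,"hand":40},{"wx":-0.038,"wy":-0.114,"wz":0,"tx":-5.2,"ty":1.7,"tz":7.7,"hand":40},{"wx":-0.056,"wy":-0.171,"wz":0,"tx":-8.2,"ty":2.7,"tz":11.2,"hand":40},{"wx":-0.075,"wy":-0.228,"wz":0,"tx":-11.3,"ty":3.7,"tz":14.6,"hand":40},{"wx":-0.075,"wy":-0.228,"wz":0,"tx":-11.3,"ty":3.7,"tz":14.6,"hand":40},{"wx":-0.075,"wy":-0.228,"wz":0,"tx":-11.3,"ty":3.7,"tz":14.6,"hand":40}]' | grep grip
python3 -c "
from h import *
ax(.645)"
```

```text
gripper_width: 0.519
t 16.25 loc [98.51  0.7  94.05] F [ -7.1    4.59 -16.07] M [ 0.8   0.63 -0.09] 
z [-0.07  0.   -1.  ] y [ 0. -1. -0.] w 44.36491035031269 g 64.04308319091797 q [-15.65  43.24  79.34   0.23  61.51  92.39]
axial F -17.109686480075105 tangential F 3.981284628895377 bar r 86.88289725206958 lean 0.6143895087353914 tilt -0.07144850154682726
```

```bash
python3 -c "
from sw import *
table(.645,np.arange(.585,.2,-.06))"
```

```text
0.585 wx -0.019 wy -0.057 tx -3.3 ty 1.1 tz 3.2
0.525 wx -0.038 wy -0.114 tx -6.8 ty 2.2 tz 6.2
0.465 wx -0.056 wy -0.171 tx -10.5 ty 3.5 tz 8.9
0.405 wx -0.075 wy -0.228 tx -14.3 ty 4.7 tz 11.5
0.345 wx -0.094 wy -0.285 tx -18.3 ty 6.0 tz 13.7
0.285 wx -0.113 wy -0.342 tx -22.4 ty 7.4 tz 15.8
0.225 wx -0.131 wy -0.399 tx -26.6 ty 8.7 tz 17.6
```

```bash
python3 -m crank '[{"wx":-0.019,"wy":-0.057,"wz":0,"tx":-3,"ty":1,"tz":3.6,"hand":40},{"wx":-0.038,"wy":-0.114,"wz":0,"tx":-6.3,"ty":2,"tz":7,"hand":40},{"wx":-0.056,"wy":-0.171,"wz":0,"tx":-10,"ty":3.3,"tz":9.9,"hand":40},{"wx":-0.075,"wy":-0.228,"wz":0,"tx":-13.8,"ty":4.5,"tz":12.5,"hand":40},{"wx":-0.094,"wy":-0.285,"wz":0,"tx":-17.8,"ty":5.8,"tz":14.7,"hand":40},{"wx":-0.094,"wy":-0.285,"wz":0,"tx":-17.8,"ty":5.8,"tz":14.7,"hand":40},{"wx":-0.094,"wy":-0.285,"wz":0,"tx":-17.8,"ty":5.8,"tz":14.7,"hand":40}]' | grep grip
python3 -c "
from h import *
ax(.345)"
```

```text
gripper_width: 0.516
t 17.125 loc [ 80.7    0.55 108.33] F [ -4.1    6.96 -18.47] M [1.03 0.98 0.23] 
z [ 0.23 -0.   -0.97] y [ 0. -1.  0.] w 44.07002788205861 g 63.99677395820618 q [-15.16  36.25  95.45  -1.22  35.15  93.9 ]
axial F -18.767796540631736 tangential F 2.385840301494766 bar r 88.56284307483794 lean 0.29427806384645633 tilt 0.22990883525895986
```

q5 is falling toward its zero limit, so from here I turn the tool only half as fast as the bolt. The bar will slip a little in the pads.

```bash
python3 -c "
from sw import *
def c(p,r=85,d=19.3,F=19,kx=1.8,kz=2.1):
    t=.23+.5*(.31-p);return np.array([50+r*np.sin(p)+d*np.sin(t)+F*np.sin(p)/kx,45+r*np.cos(p)-d*np.cos(t)+F*np.cos(p)/kz])
for p in(.26,.21,.16,.11,.06,.03,0,-.03):
    D=c(p)-c(.31);w=-.5*(.31-p);print(p,'wx %.3f wy %.3f tx %.1f ty %.1f tz %.1f'%(w*.3126,w*.9499,D[0]*.9499,-D[0]*.3126,D[1]))"
```

```text
0.26 wx -0.008 wy -0.024 tx -3.9 ty 1.3 tz 1.4
0.21 wx -0.016 wy -0.047 tx -7.9 ty 2.6 tz 2.7
0.16 wx -0.023 wy -0.071 tx -11.9 ty 3.9 tz 3.7
0.11 wx -0.031 wy -0.095 tx -16.0 ty 5.3 tz 4.4
0.06 wx -0.039 wy -0.119 tx -20.1 ty 6.6 tz 5.0
0.03 wx -0.044 wy -0.133 tx -22.5 ty 7.4 tz 5.2
0 wx -0.048 wy -0.147 tx -25.0 ty 8.2 tz 5.4
-0.03 wx -0.053 wy -0.161 tx -27.5 ty 9.0 tz 5.5
```

```bash
python3 -m crank '[{"wx":-0.008,"wy":-0.024,"wz":0,"tx":-3.9,"ty":1.2,"tz":1.4,"hand":40},{"wx":-0.016,"wy":-0.047,"wz":0,"tx":-7.9,"ty":2.5,"tz":2.7,"hand":40},{"wx":-0.023,"wy":-0.071,"wz":0,"tx":-11.9,"ty":3.8,"tz":3.7,"hand":40},{"wx":-0.031,"wy":-0.095,"wz":0,"tx":-16,"ty":5.1,"tz":4.4,"hand":40},{"wx":-0.031,"wy":-0.095,"wz":0,"tx":-16,"ty":5.1,"tz":4.4,"hand":40}]' | grep grip
python3 -c "
from h import *
ax(.11)"
```

```text
gripper_width: 0.513
t 17.75 loc [ 66.3    0.4  113.76] F [  0.87   7.52 -19.32] M [1.28 0.66 0.42] 
z [ 0.33  0.   -0.94] y [ 0. -1.  0.] w 43.83946721357009 g 63.92004311084747 q [-14.92  34.2  101.91  -2.58  24.74  95.36]
axial F -19.104528143459365 tangential F 2.9844566154428986 bar r 89.99797674025446 lean 0.10087369058884864 tilt 0.3351766664142488
```

```bash
python3 -m crank '[{"wx":-0.008,"wy":-0.024,"wz":0,"tx":-3.2,"ty":1,"tz":0.2,"hand":40},{"wx":-0.013,"wy":-0.038,"wz":0,"tx":-6.5,"ty":2,"tz":0.3,"hand":40},{"wx":-0.017,"wy":-0.052,"wz":0,"tx":-9,"ty":2.9,"tz":0.3,"hand":40},{"wx":-0.017,"wy":-0.052,"wz":0,"tx":-11,"ty":3.5,"tz":0.3,"hand":40},{"wx":-0.017,"wy":-0.052,"wz":0,"tx":-11,"ty":3.5,"tz":0.3,"hand":40}]' | grep grip
python3 -c "
from h import *
ax(0)"
```

```text
gripper_width: 0.517
t 18.375 loc [ 57.82   0.27 115.52] F [  4.48   8.97 -19.51] M [1.32 0.34 0.5 ] 
z [ 0.39  0.   -0.92] y [ 0. -1.  0.] w 44.172079426491365 g 63.84461581707001 q [-14.77  33.43 105.6   -4.16  18.38  97.01]
axial F -19.511117338659066 tangential F 4.482412161773547 bar r 90.81881552211371 lean -0.007304806440115165 tilt 0.3956916982547995
```

```bash
python3 -m crank '[{"wx":0,"wy":0,"wz":0,"tx":-1.2,"ty":1.5,"tz":0,"hand":40},{"wx":0,"wy":0,"wz":0,"tx":-2.2,"ty":2.8,"tz":0,"hand":40},{"wx":0,"wy":0,"wz":0,"tx":-2.2,"ty":2.8,"tz":0,"hand":40}]' | grep grip
python3 -c "
from h import *
ax(0)"
```

```text
gripper_width: 0.52
t 18.75 loc [ 55.6    1.04 115.77] F [  5.63   3.07 -18.33] M [0.42 0.3  0.22] 
z [ 0.39 -0.   -0.92] y [ 0. -1.  0.] w 44.38349627622654 g 63.79972457885742 q [-14.62  33.31 105.89  -4.64  18.18  97.58]
axial F -18.328026122551027 tangential F 5.63137357708922 bar r 91.10518897170982 lean -0.03182639146733011 tilt 0.3965300106387948
```

```bash
python3 -m crank '[{"wx":0,"wy":0,"wz":0,"tx":-1.4,"ty":0.5,"tz":0,"hand":40},{"wx":0,"wy":0,"wz":0,"tx":-2.9,"ty":0.9,"tz":0,"hand":40},{"wx":0,"wy":0,"wz":0,"tx":-2.9,"ty":0.9,"tz":0,"hand":40}]' | grep grip
python3 -c "
from h import *
ax(0)"
```

```text
gripper_width: 0.517
t 19.125 loc [ 52.93   0.99 116.  ] F [  5.72   3.8  -19.25] M [0.39 0.17 0.13] 
z [ 0.39 -0.   -0.92] y [ 0. -1.  0.] w 44.1153657956164 g 63.79467844963074 q [-14.61  33.16 106.28  -4.71  17.89  97.69]
axial F -19.245931216575155 tangential F 5.719973735046682 bar r 91.45925191039855 lean -0.06105337138857715 tilt 0.3973817248089154
```

```bash
python3 -m crank '[{"wx":0,"wy":0,"wz":0,"tx":-1.4,"ty":0.5,"tz":0,"hand":40},{"wx":0,"wy":0,"wz":0,"tx":-2.9,"ty":0.9,"tz":0,"hand":40},{"wx":0,"wy":0,"wz":0,"tx":-2.9,"ty":0.9,"tz":0,"hand":40}]' | grep grip
python3 -c "
from h import *
ax(0)
b=optics.read_camera('side');cv2.imwrite('pics/y.png',b[:,:,::-1])"
```

```text
gripper_width: 0.515
t 19.5 loc [ 51.16   0.95 116.62] F [  7.48   3.41 -19.94] M [0.43 0.02 0.11] 
z [ 0.39 -0.   -0.92] y [ 0. -1.  0.] w 43.98326301481314 g 63.984020948410034 q [-14.6   33.01 106.62  -4.8   17.54  97.8 ]
axial F -19.935518932438736 tangential F 7.478003053007724 bar r 92.17614112318036 lean -0.08043787868738543 tilt 0.40012018663455245
```

```bash
python3 -m crank '[{"wx":0,"wy":0,"wz":0,"tx":-1.4,"ty":0.5,"tz":0,"hand":40},{"wx":0,"wy":0,"wz":0,"tx":-1.9,"ty":0.6,"tz":0,"hand":40},{"wx":0,"wy":0,"wz":0,"tx":-1.9,"ty":0.6,"tz":0,"hand":40}]' | grep grip
python3 -c "
from h import *
ax(0)
b=optics.read_camera('side').astype(int)
L=lambda x,y,z:O+(x*ex+y*ey+z*ez)/1000
print('shank upright px at r20,r30',proj('side',L(50,-5,65)),proj('side',L(50,-5,75)),'lean .05',proj('side',L(51.5,-5,75)))
for r in(232,235,238,241): print(r,b[r,325:365].sum(1))"
```

```text
gripper_width: 0.517
t 19.925 loc [ 50.98   0.98 117.38] F [  9.93   1.52 -19.36] M [ 0.41 -0.33  0.2 ] 
z [ 0.39 -0.   -0.92] y [ 0. -1.  0.] w 44.180905307288555 g 64.09826874732971 q [-14.6   32.92 106.78  -4.87  17.26  97.87]
axial F -19.361211326183255 tangential F 9.93300245577982 bar r 92.92646134000375 lean -0.0825420046348714 tilt 0.40389399043031665
shank upright px at r20,r30 [338.22 228.91] [338.45 224.37] lean .05 [339.26 224.43]
232 [225 330 359 360 362 356 323 273 250 260 270 270 257 249 250 258 281 309
 318 273 275 288 287 287 288 270 197 200 247 262 273 286 282 215 173 198
 238 256 295 311]
235 [234 330 361 361 360 353 343 368 380 379 380 379 373 366 364 376 382 375
 313 266 278 286 288 287 280 244 181 201 253 261 263 260 257 211 187 186
 187 174 160 161]
238 [229 298 344 360 359 352 328 338 350 343 312 286 277 300 337 346 347 334
 289 276 283 284 291 312 319 255 189 218 247 250 257 258 280 272 219 186
 180 181 183 183]
241 [250 293 308 342 356 355 338 344 348 319 208 139 127 183 299 344 350 335
 280 277 289 285 301 316 312 222 206 281 298 294 295 288 288 285 284 277
 253 209 180 178]
```

The bolt has met its stop: x no longer moves, and the force rises to 10 N. I'll ease the side load and lower the handle slowly.

```bash
python3 -m crank '[{"wx":0,"wy":0,"wz":0,"tx":1,"ty":-0.3,"tz":-1,"hand":40},{"wx":0,"wy":0,"wz":0,"tx":1.5,"ty":-0.5,"tz":-2.5,"hand":40},{"wx":0,"wy":0,"wz":0,"tx":1.5,"ty":-0.5,"tz":-4,"hand":40},{"wx":0,"wy":0,"wz":0,"tx":1.5,"ty":-0.5,"tz":-5.5,"hand":40},{"wx":0,"wy":0,"wz":0,"tx":1.5,"ty":-0.5,"tz":-7,"hand":40},{"wx":0,"wy":0,"wz":0,"tx":1.5,"ty":-0.5,"tz":-8,"hand":40},{"wx":0,"wy":0,"wz":0,"tx":1.5,"ty":-0.5,"tz":-8,"hand":40}]' | grep grip
python3 -c "
from h import *
ax(0)"
```

```text
gripper_width: 0.516
t 20.85 loc [ 51.37   1.06 109.59] F [  5.11   2.27 -13.08] M [ 0.35 -0.07  0.16] 
z [ 0.39 -0.   -0.92] y [ 0. -1.  0.] w 44.06358694318708 g 64.72369194030762 q [-14.6   33.77 106.92  -5.13  16.38  98.13]
axial F -13.081301244530644 tangential F 5.112553854268686 bar r 85.14774107628324 lean -0.08517866798912833 tilt 0.4022225269621718
```

```bash
for i in 1; do python3 -m crank '[{"wx":0,"wy":0,"wz":0,"tx":0,"ty":0,"tz":-1.2,"hand":40},{"wx":0,"wy":0,"wz":0,"tx":0,"ty":0,"tz":-2.5,"hand":40},{"wx":0,"wy":0,"wz":0,"tx":0,"ty":0,"tz":-2.5,"hand":40}]' | egrep 'pos|ft';python3 -m crank '[{"wx":0,"wy":0,"wz":0,"tx":0,"ty":0,"tz":-1,"hand":40},{"wx":0,"wy":0,"wz":0,"tx":0,"ty":0,"tz":-2,"hand":40}]' | egrep 'pos|ft'; done
python3 -c "
from h import *
ax(0)"
```

```text
tool_pos: [0.6115, -0.0524, 0.1077]
ft_force: [5.3, 0.7, -11.7]
tool_pos: [0.6116, -0.0524, 0.1072]
ft_force: [-0.6, 0.3, -0.2]
t 21.475 loc [ 51.66   1.14 107.23] F [-0.69  0.07 -0.23] M [-0.4  -0.01 -0.11] 
z [ 0.39 -0.   -0.92] y [ 0. -1.  0.] w 43.80976293218621 g 66.34048104286194 q [-14.6   34.03 107.09  -5.28  15.76  98.32]
axial F -0.2337482978405805 tangential F -0.6917441906448988 bar r 82.74473428446693 lean -0.08488180121613371 tilt 0.4054186554930011
```

The axial force dropped from about 12 N to zero within half a millimetre at a collar height of about 51 mm. The collar is on the ear's face and below lip height. Releasing gently.

```bash
python3 -m crank '[{"wx":0,"wy":0,"wz":0,"tx":0,"ty":0,"tz":-0.5,"hand":44},{"wx":0,"wy":0,"wz":0,"tx":0,"ty":0,"tz":-0.5,"hand":48},{"wx":0,"wy":0,"wz":0,"tx":0,"ty":0,"tz":-0.5,"hand":54},{"wx":0,"wy":0,"wz":0,"tx":0,"ty":0,"tz":-0.5,"hand":66},{"wx":0,"wy":0,"wz":0,"tx":0,"ty":0,"tz":-0.5,"hand":70}]'
python3 -c "
from h import *
st()
b=optics.read_camera('side').astype(int);a=cv2.imread('pics/y.png')
for c in(340,344): print(b[200:232,c].sum(1))"
```

```text
time: 22.1
tool_pos: [0.6115, -0.0517, 0.1066]
orientation: [[0.873, -0.312, 0.375], [-0.287, -0.95, -0.123], [0.394, -0.0, -0.919]]
ft_force: [0.5, 0.3, 0.1]
gripper_width: 0.816
grasp_force: 0.0
t 22.1 loc [ 51.37   1.77 106.61] F [0.38 0.46 0.14] M [ 0.04  0.18 -0.01] 
z [ 0.39  0.   -0.92] y [ 0. -1. -0.] w 69.68298318061879 g 0.0 q [-14.55  34.09 107.12  -5.21  15.67  98.35]
[205 130 105 111 134 171 212 247 274 294 294 284 250 241 257 260 252 279
 305 325 346 358 340 265 182 169 225 259 244 230 214 226]
[180 178 175 173 171 168 174 198 215 216 237 245 258 274 272 259 264 311
 348 353 352 356 360 310 251 229 286 323 319 298 279 271]
```

```bash
python3 -m crank '[{"wx":0,"wy":0,"wz":0,"tx":-4,"ty":1.3,"tz":10,"hand":70},{"wx":0,"wy":0,"wz":0,"tx":-11,"ty":4,"tz":28,"hand":70},{"wx":0,"wy":0,"wz":0,"tx":-21,"ty":7,"tz":54,"hand":70},{"wx":0,"wy":0,"wz":0,"tx":-31,"ty":10,"tz":80,"hand":70},{"wx":0,"wy":0,"wz":0,"tx":-40,"ty":60,"tz":120,"hand":70},{"wx":0,"wy":0,"wz":0,"tx":-60,"ty":120,"tz":130,"hand":70},{"wx":0,"wy":0,"wz":0,"tx":-100,"ty":160,"tz":130,"hand":70},{"wx":0,"wy":0,"wz":0,"tx":-140,"ty":200,"tz":130,"hand":70},{"wx":0,"wy":0,"wz":0,"tx":-140,"ty":200,"tz":130,"hand":70}]'|egrep 'pos|ft'
python3 -c "
from h import *
L=lambda x,y,z:O+(x*ex+y*ey+z*ez)/1000
np.set_printoptions(linewidth=200,precision=1)
b=optics.read_camera('side').astype(int)
print('bar ends L/R, collar corners',[proj('side',L(*p)) for p in((50,-23,118),(50,23,118),(37,-13,97),(63,-13,97),(69,-17,94))])
print('top bar',[proj('top',L(*p)) for p in((50,-23,118),(50,23,118))])
m=b.sum(2)
for r in range(190,232,2): print(r,m[r,324:358])"
```

```text
tool_pos: [0.4675, 0.1505, 0.2366]
ft_force: [0.3, -0.3, 0.1]
bar ends L/R, collar corners [array([338.8, 209.2]), array([340.5, 196.6]), array([331.4, 215.9]), array([345.9, 217. ]), array([349.1, 219.9])]
top bar [array([336.8, 169.6]), array([317.4, 163.4])]
190 [354 330 300 273 246 211 148 135 256 316 292 253 242 242 242 244 246 244 255 278 288 289 289 287 288 286 286 290 294 290 290 289 293 288]
192 [345 319 285 256 228 196 168 253 317 301 264 259 271 268 274 258 242 234 239 264 278 284 281 284 289 289 288 289 290 290 289 286 288 288]
194 [330 305 275 246 220 219 258 295 274 262 339 382 398 399 400 400 398 396 378 355 308 283 282 287 287 286 291 287 282 283 287 286 289 293]
196 [320 291 261 236 215 232 251 200 174 262 360 396 407 407 410 406 406 403 396 356 263 225 240 261 252 267 278 282 288 288 286 286 286 286]
198 [307 279 253 225 205 201 174 143 143 185 241 291 303 326 332 334 331 313 278 237 190 171 174 185 180 177 189 230 274 284 284 288 290 297]
200 [294 261 242 214 181 155 137 142 146 179 209 221 200 212 213 197 202 225 238 231 188 182 179 181 180 185 185 185 193 191 202
[... 1443 characters left out ...]
136 268 295 289 282 284 281 271 260 250 263 283 294 297 310 331 340 341 345 353 350 342 328 297 282 279 243 197 229 289 370 361 345]
224 [106 182 273 284 279 274 275 265 216 186 183 161 181 181 180 190 185 195 195 216 271 284 275 276 278 281 271 221 176 200 282 359 346 332]
226 [125 248 336 372 377 376 376 334 245 280 345 260 215 220 228 199 218 321 354 341 280 269 279 280 285 282 277 211 174 224 262 326 365 336]
228 [258 327 354 357 360 356 355 320 244 276 290 217 199 215 222 203 237 348 393 398 312 274 274 279 276 281 270 192 171 237 254 266 312 323]
230 [285 280 330 352 352 353 353 318 249 260 252 215 212 211 211 196 210 281 329 325 273 274 282 281 279 282 269 185 164 227 250 253 250 266]
```

The numbers agree with a seated collar: bar end at (338,207) against a predicted (339,209), collar front edge on rows 216 to 217 as predicted, and the shank upright at column 338. Handing in.

```bash
python3 -c "
from rig import ctrl
print(ctrl.finish_job())"
```

```text
the job is handed in; nothing more can be done
None
```

I handed the job in with the upper half shut on the pipe, the bolt upright in the slot and the sprung collar seated behind the ear's lips; forces and the last camera image agree with this, but the hand-in returned no verdict.

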